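# Close the mounting press

## Task

Get the hot-mounting press ready for its next shot: first take the two chunks of broken resin off the press deck and drop them in the open steel can to the left of the press, so that nothing is caught under the closure cap. Then screw the knurled cap down clockwise until it bottoms out on the deck, back it off a quarter turn so that it cannot jam when hot, and finish while still gripping the cap there, holding it still for the ram to come up. Leave the can upright and the other things on the bench alone.

Things in the scene. Friction and masses are not known exactly. Their poses are not given: they have to be found in the camera images.
- press: Fixed grey bench hot-mounting press. Origin on the bench directly under the axis of its mould; z up, its lower sloping control nose with a gauge points along -x (from x = -90 to -140 mm, below the deck). A pump lever lies along its -y side, below the deck.
- deck (a point): Centre of the press's flat top deck, on the mould axis, 100 mm above the bench; axes as the press. The deck reaches 90 mm from here along x both ways and 115 mm along y both ways. A steel neck with a four-start right-hand thread (47 mm across, 28 mm tall) stands here, under the cap.
- closure: Dark steel closure cap, captive on the neck's thread and already started on it. Origin on its axis at its underside. Skirt 76 mm across, 12 mm tall; above it a knurled round grip 50 mm across, 26 mm tall. It rises 20 mm a turn (follow it up and down): its underside is 10 to 14 mm above the deck at the start and on the deck when bottomed. Turning drag about 0.12 N m.
- closure_grip (a point): Point on the cap's axis, 26 mm above its underside, half-way up the knurled grip (the skirt's top is 14 mm below this point, the cap's top 12 mm above it). A black index line on the cap's top and a white one on its skirt turn with it; four ticks on the steel ring round it in the deck stand a quarter turn apart.
- thread (a joint): Turn of the cap, rad: 0 = bottomed out (hard stop), growing as it is unscrewed (anticlockwise seen from above). It starts between 3.3 and 4.4.
- chip_a_mid (a point): Centre of a black resin chunk flat on the deck, 42 mm long (x), 18 mm wide (y), 8.5 mm thick. One of the two chunks, either one, points at the cap from its left or right with its end 6 to 10 mm under the raised skirt: draw it outwards before lifting; it stops the cap from bottoming. The other lies free on the deck's opposite side.
- chip_b_mid (a point): Centre of the other black resin chunk, 42 mm long (x), 16 mm wide (y), 8.5 mm thick; see chip_a_mid.
- can: Open empty steel can with a gold inside, 126 mm across, 108 mm tall, inside about 115 mm wide, standing loose on the bench to the left of the press. Origin at the centre of its underside; z axis up.
- resin_vial: Small white screw-cap vial, 26 mm across, 54 mm tall, standing near the can; bystander. Origin at the centre of its underside.
- tweezers: Steel tweezers, 130 mm long, lying to the right; bystander.
- loupe: Folding loupe, 44 mm long, lying to the right; bystander.

How it is judged (in metres and radians):
On the way, in this order (a step that is already met when the one before it is completed fails the run):
1. both chunks lie in the can while the cap is still unscrewed (horizontal distance between each of chip_a_mid, chip_b_mid and can below 0.062 m and z of each of chip_a_mid, chip_b_mid in the frame of can below 0.08 m and value of joint thread above 2 rad), for 0.2 s.
2. the cap is bottomed out (value of joint thread below 0.1 rad), for 0.1 s.
At the end, for the whole second after the job is handed in: The cap stands a quarter turn (within 23 degrees) back from bottomed, at rest, gripped with more than 2 N by fingers that straddle its grip (centred within 25 mm, at most 52 mm above its underside); both chunks lie in the upright can (centres below 80 mm of its 108 mm) (value of joint thread between 1.17 and 1.97 rad and contact force between the fingers and closure above 2 N and velocity of joint thread between -0.05 and 0.05 rad/s and horizontal distance between each of chip_a_mid, chip_b_mid and can below 0.062 m and z of each of chip_a_mid, chip_b_mid in the frame of can below 0.08 m and angle between can's own z axis and vertical below 0.1 rad and horizontal distance between the grasp point and closure_grip below 0.025 m and z of the grasp point in the frame of closure below 0.052 m); the arm keeps its last pose, push and grip.
It fails at once if the can is tipped over (angle between can's own z axis and vertical above 0.6 rad).
It fails at once if a bystander is disturbed (moved more than 30 mm) (distance of any of resin_vial, tweezers, loupe from where it was at the start of the episode above 0.03 m).
It also fails if it takes over 72 s, if anything falls off the work surface, if the arm or the gripper's body presses on something with over 40 N, if the wrist force passes 120 N, or if a joint passes its speed limit or range.

## Robot

A 6-joint arm with a two-finger parallel gripper is mounted at the origin on a cart in front of the work surface, level with it; the furniture and walls round the work are solid. World frame = base frame: x ahead of the robot, y to its left, z up, the work surface at z = 0. Lengths are in mm, angles in rad, forces in N, time in s.
With the tool pointing down it reaches from about 400 to 825 mm from the base axis. Payload 7 kg.
Tool frame: the origin (TCP) lies at the very end of the fingers, on their centre line; the grasp point (between the pads) lies 19 mm behind it; z points along the fingers, y is the line along which they close (so a half turn about z gives the same grasp; the last joint's range is limited). The gripper opens to 88 mm and grips with 3 to 60 N. Pads are 19 mm wide; open, the fingers measure 130 mm over their backs; the gripper's body (78 mm by 193 mm) begins 47 mm behind the grasp point.
Start: joints at [1.586, 0.359, 0.012, 0, -1.224, -0.288], TCP at [181.874, 650.013, 226.561] pointing down, gripper open.
Joint ranges: [-3.07, 3.07], [-1.43, 2.12], [-1.02, 1.25], [-3.03, 1.67], [-3.05, -0], [-3.03, 3.03]. Speed limits (rad/s): [2.39, 2.39, 3.01, 3.14, 3.14, 3.14].

## Interface

Orientations are given as a unit quaternion [x, y, z, w].
In Python, from plant import bot gives the robot as it stands. Calls block until the motion is done:
- bot.move_ptp(position, orientation): joint-space move of the TCP to a pose.
- bot.line_to(position, velocity=150, ori=None): straight line of the TCP; ori=None keeps the orientation; velocity is the mean speed in mm/s.
- bot.move_joints(angles): joint-space move.
- bot.move_gripper(opening, force=None): finger opening in mm; force is the grip in N (None keeps the last); returns when the fingers have stopped.
- bot.pause(seconds).
- bot.solve_ik(position, orientation): joint angles nearest the present ones, or None.
- bot.read_state(): the state.
- bot.camera(name): name is "scene" or "side" or "wrist"; returns the picture (400x640x3 uint8, red, green, blue); there is no depth.
- bot.get_calibration(name): a dict with "fx", "fy", "cx", "cy" (pixels), "view" (4x4, takes a point from world to camera coordinates); the wrist camera has in their place "T_tool_cam" (4x4, takes a point from camera to tool coordinates, whose origin is the TCP and whose axes are the flange's). Camera axes: x right, y up, looking along -z (the intrinsics and any distortion apply to the point x, -y, -z); pixel columns grow to the right and rows downward; lengths in mm; the calibration is good to about 2 mm. A picture is of the moment at which its call begins: read the wrist's pose just before it. get_calibration takes no time and is no camera call.
A pose or a line that the arm cannot do raises bot.Unreachable and nothing moves.
- bot.close_job(): hands the job in; it is judged then, once.
The state is a dict: "t": time; "joint_pos": joint angles; "qvel": joint speeds; "tau": joint torques, N m; "tcp_pos": TCP position; "eef_rot": TCP orientation; "contact_force": force on the tool from outside, world axes, zero at the start; "moment": the same for the moment, N m; "width": finger opening in mm; "finger_force": force on a finger pad.
Only numpy, scipy, OpenCV 4.12 (cv2) and the standard library are available. Lean on these libraries where they do the work, as an engineer would, in place of code of your own. Each camera call takes 0.05 s, during which the arm holds its last target. There are 200 camera calls.

## Working session

There is one attempt and no reset: what is moved stays moved. The work goes in short steps, each a Python script; the robot and the scene stay as the last script left them, time stands still between calls to the robot, and variables do not carry over. Pictures are saved under pics/ and viewed, at most 10 in all, crops included, and the job is handed in when it is done.

```bash
ls; mkdir -p pics
python3 - <<'E'
from plant import bot
import cv2,numpy as np
s=bot.read_state();print(s)
for n in("scene","side","wrist"):
    im=bot.camera(n);cv2.imwrite(f"pics/{n}0.png",im[:,:,::-1]);print(n,bot.get_calibration(n))
E
```

```text
pics
{'t': 0.0, 'joint_pos': array([ 1.58609931e+00,  3.59415299e-01,  1.10670835e-02, -3.28048828e-04,
       -1.22411316e+00, -2.88103983e-01]), 'qvel': array([-0.00065592, -0.0001777 , -0.00024455, -0.00071222, -0.00134692,
        0.00016882]), 'tau': array([-4.08408696e-04, -5.82718670e+01,  2.93047410e+01,  6.99748859e+00,
        6.86637824e-03, -1.49787202e-04]), 'tcp_pos': array([181.7648076 , 649.56067544, 225.61188251]), 'eef_rot': array([ 9.90703913e-01, -1.36033229e-01, -2.66353929e-05,  8.46267213e-04]), 'contact_force': array([0.68502078, 0.83565742, 0.55864092]), 'moment': array([-0.03193204,  0.00799072, -0.0234502 ]), 'finger_force': 0.0, 'width': 87.67413315960424}
scene {'fx': 408.97563856039784, 'fy': 408.97563856039784, 'cx': 325.82331253272787, 'cy': 197.1563136458792, 'view': array([[ 6.12790914e-01, -7.90213230e-01,  7.09557426e-03,
        -3.99358164e+02],
       [ 4.79196872e-01,  3.78715193e-01,  7.91798687e-01,
        -3.17060572e+02],
       [-6.28377000e-01, -4.81806864e-01,  6.10740937e-01,
        -1.00703896e+03],
       [ 0.00000000e+00,  0.000000
[... 271 characters left out ...]
e-01,  4.16646270e-01,  8.81055623e-01,
        -2.05092707e+02],
       [-4.08726361e-01, -7.80526719e-01,  4.72991335e-01,
        -1.47750699e+03],
       [ 0.00000000e+00,  0.00000000e+00,  0.00000000e+00,
         1.00000000e+00]])}
wrist {'fx': 299.1296885582113, 'fy': 299.1296885582113, 'cx': 321.3381734817639, 'cy': 196.0226749779175, 'T_tool_cam': array([[-2.46884579e-04,  9.58292443e-01,  2.85789316e-01,
         7.72685937e+01],
       [ 9.99999926e-01,  1.52162405e-04,  3.53646801e-04,
        -7.21553591e-01],
       [ 2.95410667e-04,  2.85789382e-01, -9.58292409e-01,
        -1.58464048e+02],
       [ 0.00000000e+00,  0.00000000e+00,  0.00000000e+00,
         1.00000000e+00]])}
```

View pics/scene0.png

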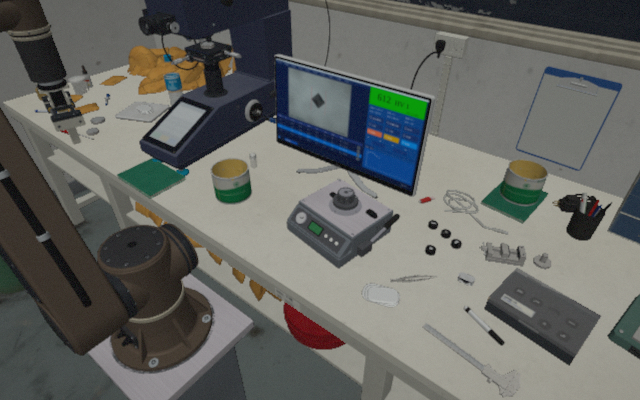

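View pics/side0.png

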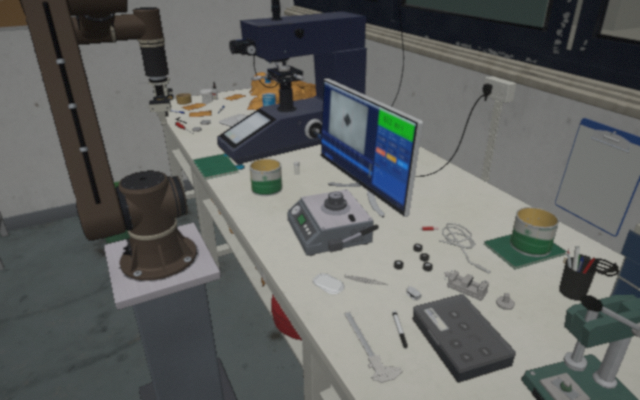

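The scene view shows the press with its cap top near (345,190), the can rim centre near (230,170), and the vial at (253,159). A monitor stands behind the press. Next I'll cast rays and look from above.

```bash
cat > h.py <<'E'
from plant import bot
import cv2,numpy as np
from scipy.spatial.transform import Rotation as R
def ori(yaw):  # tool down; finger closing axis (tool y) at world angle yaw
    c,s=np.cos(yaw),np.sin(yaw); y=np.array([c,s,0]);z=np.array([0,0,-1.]);x=np.cross(y,z)
    return R.from_matrix(np.c_[x,y,z]).as_quat()
def ray(name,u,v,z,st=None):
    c=bot.get_calibration(name)
    if name=="wrist":
        T=np.eye(4);T[:3,:3]=R.from_quat(st["eef_rot"]).as_matrix();T[:3,3]=st["tcp_pos"];T=T@c["T_tool_cam"]
    else: T=np.linalg.inv(c["view"])
    d=T[:3,:3]@np.array([(u-c["cx"])/c["fx"],-(v-c["cy"])/c["fy"],-1]);o=T[:3,3]
    return o+d*(z-o[2])/d[2]
def wcam(fn):
    st=bot.read_state();im=bot.camera("wrist");cv2.imwrite(fn,im[:,:,::-1]);return st,im
def st(*a):
    s=bot.read_state();print(*a,"t%.1f"%s["t"],s["tcp_pos"].round(1),"F",s["contact_force"].round(1),"M",s["moment"].round(2),"w%.1f"%s["width"],"ff%.1f"%s["finger_force"],"j6 %.2f"%s["joint_pos"][5]);return s
E
python3 - <<'E'
from h import *
print(ray("scene",345,190,150),ray("scene",230,170,108),ray("scene",253,166,0))
print(ray("side",334,195,150),ray("side",266,165,108))
for p in ((560,-30,330),):
  for yaw in (0,np.pi/2,-np.pi/2,np.pi): print(yaw,bot.solve_ik(p,ori(yaw)))
E
```

```text
[ 565.86328987 -136.72988947  150.        ] [466.04951213 260.00896772 108.        ] [639.21082557 345.22253933   0.        ]
[ 556.10829235 -143.51739637  150.        ] [477.37160504 267.42015425 108.        ]
0 [ 0.29553435  0.11967391 -0.071427    0.         -1.37969542  2.84605831]
1.5707963267948966 [ 0.29553435  0.11967391 -0.071427    0.         -1.37969542 -1.86633067]
-1.5707963267948966 [ 0.29553435  0.11967391 -0.071427    0.         -1.37969542  1.27526198]
3.141592653589793 [ 0.29553435  0.11967391 -0.071427    0.         -1.37969542 -0.29553435]
```

Run:
```python
from h import *
bot.move_ptp((530,-60,330),ori(-np.pi/2))
s=st();s,im=wcam("pics/w1.png");print(s["eef_rot"])
```

```text
t3.0 [530.1 -59.4 329.8] F [ 0.3  0.8 -0.3] M [0.01 0.01 0.01] w87.2 ff0.0 j6 1.32
[ 9.99999912e-01  3.86937188e-04 -1.57960697e-04  1.94765064e-05]
```

View pics/w1.png

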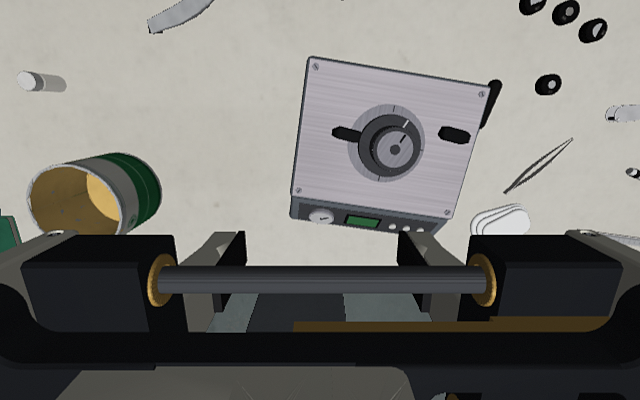

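The wrist view shows the press: deck corners at about (308,57), (492,88), (447,220) and (291,197), and the cap top centre near (395,150). The trapped chunk is on the left at (345,133), with its end under the skirt. The free one is on the right at (454,135). The can rim is near (83,202) and the vial at (35,80).

```bash
cat >> h.py <<'E'
def chips(im,s,z=108.5,roi=None,thr=45):
    m=(im.max(2)<thr).astype(np.uint8)
    if roi is not None: k=np.zeros_like(m);x0,y0,x1,y1=roi;k[y0:y1,x0:x1]=1;m*=k
    out=[]
    for c in cv2.findContours(m,cv2.RETR_EXTERNAL,cv2.CHAIN_APPROX_NONE)[0]:
        if cv2.contourArea(c)<60: continue
        p=np.array([ray("wrist",u,v,z,s)[:2] for u,v in c[:,0]],np.float32)
        (cx,cy),(w,h),a=cv2.minAreaRect(p)
        if w<h: w,h,a=h,w,a+90
        out.append((round(cx,1),round(cy,1),round(w,1),round(h,1),round((a+90)%180-90,1)))
    return out
E
python3 - <<'E'
from h import *
s=bot.read_state();im=cv2.imread("pics/w1.png")[:,:,::-1]
for t in (35,50):
  print(chips(im,s,roi=(325,115,362,150),thr=t),chips(im,s,roi=(432,118,475,150),thr=t))
print("corners",[ray("wrist",u,v,100,s)[:2].round(1) for u,v in((308,57),(492,88),(447,220),(291,197))])
for z in (148,152):print("captop",ray("wrist",396,150,z,s).round(1))
print("axis ring",ray("wrist",389,142,100,s).round(1))
# gold / can rim
hsv=cv2.cvtColor(im,cv2.COLOR_RGB2HSV)
m=((hsv[...,0]>12)&(hsv[...,0]<28)&(hsv[...,1]>90)&(hsv[...,2]>80)).astype(np.uint8);m[:,200:]=0;m[240:]=0
c=max(cv2.findContours(m,cv2.RETR_EXTERNAL,cv2.CHAIN_APPROX_NONE)[0],key=cv2.contourArea)
h=np.float32([ray("wrist",u,v,106,s)[:2] for u,v in cv2.convexHull(c)[:,0]])
print(cv2.minEnclosingCircle(h),cv2.boundingRect(c))
print("vial top",ray("wrist",26,80,54,s).round(1))
big=cv2.resize(im[40:235,270:510],None,fx=3.3,fy=3,interpolation=2);cv2.imwrite("pics/w1c.png",big[:,:,::-1])
E
```

```text
[(574.6, -91.9, 40.4, 19.4, 61.3)] [(574.1, -223.8, 39.5, 16.3, 75.6)]
[(574.5, -91.7, 40.3, 19.5, 62.1)] [(574.0, -224.0, 40.0, 16.3, 75.6)]
corners [array([664.3, -42.7]), array([ 629.7, -267.2]), array([ 457.2, -233. ]), array([490.4, -17.5])]
captop [ 560.7 -143.3  148. ]
captop [ 561.2 -142.4  152. ]
axis ring [ 564.3 -145.6  100. ]
((474.56622314453125, 274.8852233886719), 58.94853210449219) (30, 167, 90, 67)
vial top [642.3 342.6  54. ]
```

View pics/w1c.png

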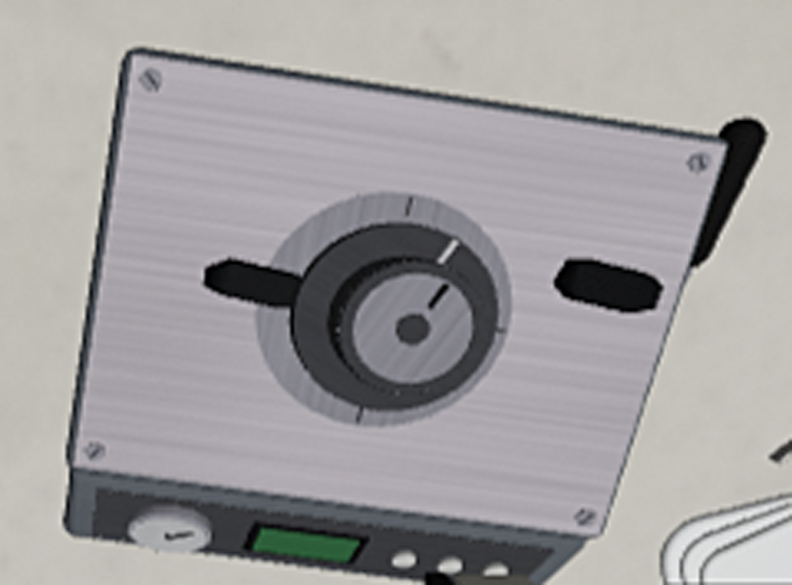

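Run:
```python
from h import *
s=bot.read_state();im=cv2.imread("pics/w1.png")[:,:,::-1]
print("left",[ray("wrist",u,v,108.5,s)[:2].round(1) for u,v in((339.7,126.7),(339.7,136.7),(359.4,130.7),(357.9,141.7),(332,131.5))])
print(chips(im,s,roi=(325,115,357,150)))
# free chunk
x,y,a=574,-224,75.6
o=ori(np.radians(a+90))
bot.move_gripper(45,15)
bot.move_ptp((x,y,150),o); s,im=wcam("pics/w2.png")
bot.line_to((x,y,103),120); st("down")
bot.move_gripper(5,15); st("grip")
bot.line_to((x,y,195),200); st("up")
```

```text
left [array([584. , -81.3]), array([571.8, -81.6]), array([ 579.1, -105.9]), array([ 565.6, -104.5]), array([578.1, -71.9])]
[(575.8, -87.6, 32.6, 14.2, 76.4)]
down t5.8 [ 574.4 -223.9  103.5] F [0.  0.4 0.5] M [ 0.07 -0.03  0.02] w44.7 ff0.0 j6 -0.20
grip t6.4 [ 574.1 -224.   103.3] F [-0.2  0.3  2.2] M [0.21 0.14 0.01] w15.7 ff15.0 j6 -0.20
up t7.0 [ 573.9 -223.9  195.2] F [-0.7  0.2 -0.2] M [ 0.04 -0.04  0.03] w16.6 ff14.9 j6 -0.20
```

```bash
cat >> h.py <<'E'
def can(im,s):
    hsv=cv2.cvtColor(im,cv2.COLOR_RGB2HSV)
    m=((hsv[...,0]>12)&(hsv[...,0]<28)&(hsv[...,1]>90)&(hsv[...,2]>60)).astype(np.uint8)
    m=cv2.morphologyEx(m,cv2.MORPH_OPEN,np.ones((3,3)))
    c=max(cv2.findContours(m,cv2.RETR_EXTERNAL,cv2.CHAIN_APPROX_NONE)[0],key=cv2.contourArea)
    h=np.float32([ray("wrist",u,v,106,s)[:2] for u,v in cv2.convexHull(c)[:,0]])
    return cv2.minEnclosingCircle(h),cv2.boundingRect(c)
E
python3 - <<'E'
from h import *
bot.move_ptp((475,200,230),ori(np.pi)); st()
s,im=wcam("pics/w3.png");print(can(im,s))
E
```

```text
t8.6 [475.3 199.4 229.7] F [-0.1 -0.4 -0.2] M [ 0.06 -0.07  0.01] w16.5 ff14.9 j6 -0.78
(((477.53997802734375, 367.08343505859375), 188.18612670898438), (154, 316, 332, 16))
```

View pics/w3.png

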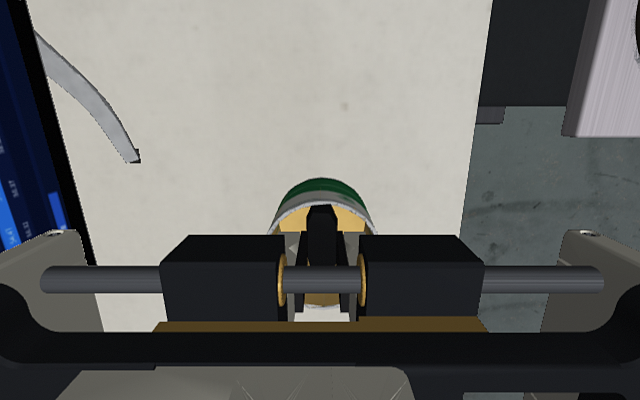

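The chunk is held between the fingertips. Below it the can rim's near edge is at (321,202), with its sides at (268,235) and (378,235). The monitor edge runs down the left side from (35,30) to (95,265).

Run:
```python
from h import *
s=bot.read_state()
for u,v in((321,202),(268,235),(378,235)):print(ray("wrist",u,v,108,s).round(1))
for z in(80,150,250):print("mon",z,ray("wrist",22,0,z,s).round(0),ray("wrist",65,150,z,s).round(0),ray("wrist",95,262,z,s).round(0))
```

```text
[475.8 212.3 108. ]
[529.8 247.5 108. ]
[417.9 247.7 108. ]
mon 80 [744.  30.  80.] [739. 165.  80.] [736. 293.  80.]
mon 150 [683.  51. 150.] [679. 155. 150.] [677. 255. 150.]
mon 250 [596.  81. 250.] [594. 142. 250.] [592. 199. 250.]
```

Run:
```python
from h import *
bot.line_to((474.5,275,180),250); bot.line_to((474.5,275,78),150); st("in can")
bot.move_gripper(40); bot.pause(.2); st("open")
bot.line_to((474.5,275,185),250)
d=np.radians(76.5); u=np.array([np.cos(d),np.sin(d),0]); p=np.array([573,-92.5,0])+7*u
bot.move_ptp(p+[0,0,185],ori(d+np.pi/2))
bot.move_gripper(45)
bot.line_to(p+[0,0,103],130); st("down")
bot.move_gripper(5,20); st("grip")
bot.line_to(p+30*u+[0,0,103],60); st("drawn")
bot.line_to(p+30*u+[0,0,195],200); st("up")
s,im=wcam("pics/w4.png")
```

```text
in can t10.0 [475.2 275.3  79.1] F [-0.5  0.3  0.8] M [ 0.1  -0.08 -0.01] w16.5 ff14.9 j6 -0.88
open t10.9 [474.5 275.   78. ] F [ 0.5  0.1 -0.4] M [ 0.1  -0.06  0.04] w39.8 ff0.0 j6 -0.88
down t14.0 [575.2 -85.7 103.6] F [ 0.7  0.4 -0.4] M [ 0.11 -0.13 -0.01] w45.1 ff0.0 j6 -0.42
grip t14.6 [574.7 -85.7 103.2] F [-0.5 -0.   2. ] M [ 0.24  0.15 -0.03] w14.4 ff20.0 j6 -0.42
drawn t15.3 [582.2 -55.7 103.2] F [0.6 1.9 3.1] M [ 0.79 -0.23  0.04] w13.9 ff20.1 j6 -0.47
up t15.9 [581.  -56.7 194.8] F [ 0.5 -0.6 -0.8] M [ 0.12 -0.    0.01] w14.2 ff19.9 j6 -0.47
```

View pics/w4.png

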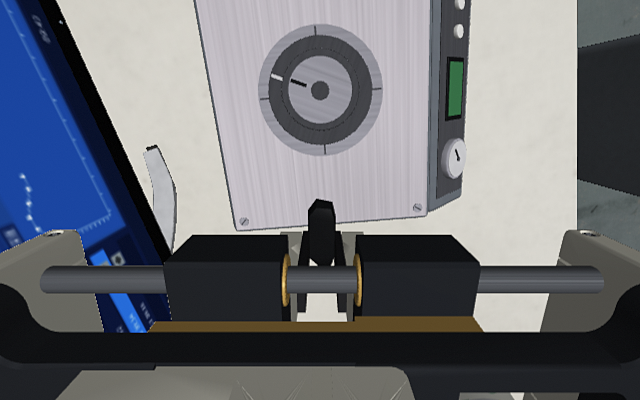

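Chunk 2 is held at (321,230) and the deck is clear. The cap top centre is at (320,91), with the index line pointing left at (298,83).

Run:
```python
from h import *
s=bot.read_state()
print("cap",ray("wrist",320,90.5,150,s).round(1),ray("wrist",320,89.5,100,s).round(1))
bot.move_ptp((474.5,265,200),ori(np.pi)); bot.line_to((474.5,272,82),170); st("in can")
bot.move_gripper(40); bot.pause(.3); st("open")
bot.line_to((474.5,275,190),250)
bot.move_ptp((474,130,240),ori(-np.pi)); s,im=wcam("pics/w5.png")
q=R.from_quat(s["eef_rot"]); st()
cv2.imwrite("pics/sc5.png",cv2.resize(bot.camera("scene")[140:230,180:400],None,fx=3,fy=3)[:,:,::-1])
for a in (140,120,100,80,60):
  j=bot.solve_ik((561,-142,200),ori(np.radians(a)));print(a,None if j is None else j.round(2))
```

```text
cap [ 561.2 -141.1  150. ] [ 560.5 -144.2  100. ]
in can t18.1 [475.2 272.1  82.8] F [-0.4  0.1 -0.7] M [ 0.14 -0.05 -0.01] w14.4 ff19.9 j6 -0.88
open t19.0 [474.5 272.   82. ] F [ 0.6  0.2 -0.8] M [ 0.07 -0.03  0.02] w40.2 ff0.0 j6 -0.88
t20.3 [473.7 129.8 239.2] F [0.7 0.4 0.8] M [ 0.13 -0.08  0.04] w40.2 ff0.0 j6 -0.67
140 [ 0.09  0.22 -0.24  0.   -1.11 -0.79]
120 [ 0.09  0.22 -0.24  0.   -1.11 -1.14]
100 [ 0.09  0.22 -0.24  0.   -1.11 -1.49]
80 [ 0.09  0.22 -0.24  0.   -1.11 -1.84]
60 [ 0.09  0.22 -0.24  0.   -1.11 -2.18]
```

View pics/w5.png

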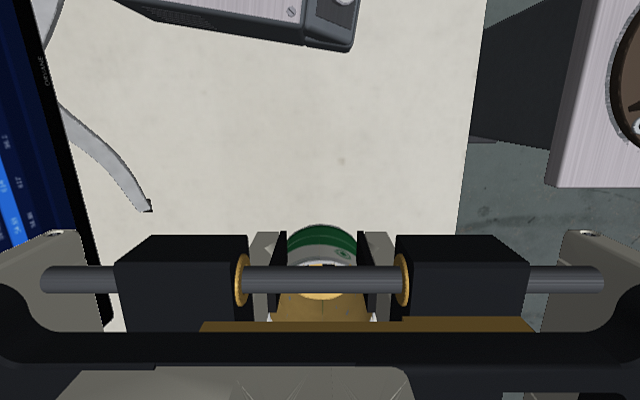

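The picture doesn't show inside the can because the fingers hide it. I'll take one look from above.

Run:
```python
from h import *
bot.move_ptp((440,265,320),ori(-np.pi/2)); s,im=wcam("pics/w6.png"); st()
cv2.imwrite("pics/w6c.png",cv2.resize(im[40:230,200:440],None,fx=3,fy=3)[:,:,::-1])
```

```text
t21.6 [439.9 264.9 319.4] F [ 0.2  0.1 -0.5] M [-0.05 -0.07  0.  ] w40.1 ff0.0 j6 0.64
```

View pics/w6c.png

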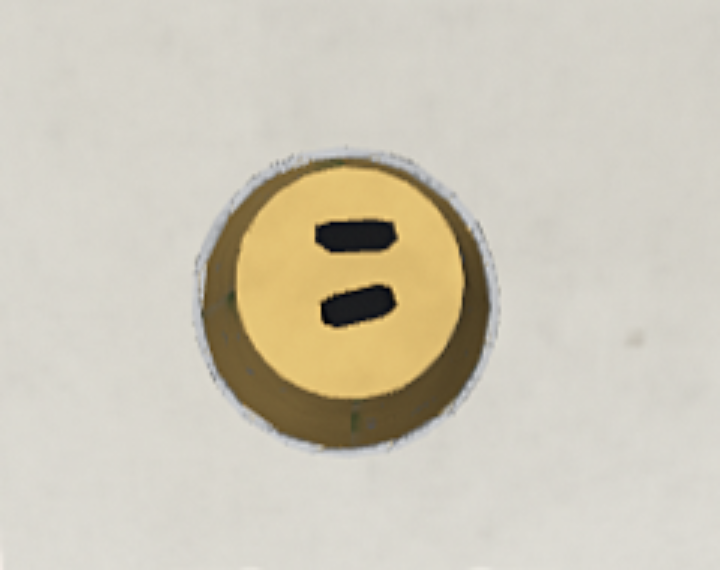

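Both chunks lie flat on the can floor, at crop (356,236) and (358,305). Next is gripping the cap.

```bash
cat >> h.py <<'E'
AX=(561,-142)
def J(z,j6):
    j=np.array(bot.solve_ik((*AX,z),ori(np.radians(140))));j[5]=j6;return j
E
python3 - <<'E'
from h import *
bot.move_gripper(78,35)
bot.move_joints(J(200,2.4)); st("above")
bot.line_to((*AX,130),120); s=st("at cap")
bot.move_gripper(30,35); st("grip")
for k in range(1,4):
    bot.move_joints(J(130-3.183*.3*k,2.4-.3*k)); st(k)
E
```

```text
above t24.1 [ 561.3 -141.5  200.3] F [ 0.6 -0.  -0.4] M [-0.09 -0.07 -0.05] w78.1 ff0.0 j6 2.40
at cap t24.8 [ 561.6 -141.8  130.7] F [-0.1  0.  -0.1] M [-0.03 -0.09  0.02] w78.2 ff0.0 j6 2.40
grip t25.4 [ 561.5 -142.3  130.4] F [ 1.1 -1.3  0.8] M [-0.76 -0.57 -0.06] w48.8 ff35.0 j6 2.40
1 t25.8 [ 561.4 -142.2  129.4] F [ 1.3 -3.5  2.4] M [-0.92 -0.59 -0.15] w49.0 ff35.0 j6 2.10
2 t26.2 [ 561.4 -142.2  128.5] F [ 1.8 -2.9  2.5] M [-0.97 -0.69 -0.13] w49.2 ff35.0 j6 1.81
3 t26.6 [ 561.4 -142.1  127.5] F [ 1.5 -1.9  4.6] M [-0.94 -0.73 -0.17] w49.2 ff35.0 j6 1.51
```

Run:
```python
from h import *
tot=0.9
while tot<5.0:
    d=.5 if tot<2.85 else .1
    tot+=d
    bot.move_joints(J(130-3.183*tot,2.4-tot)); s=bot.read_state()
    if d==.5 or tot>4.6: st("%.2f"%tot)
    if abs(s["moment"][2])>.45 or np.linalg.norm(s["contact_force"])>30: break
st("stop %.2f"%tot)
```

```text
1.40 t27.1 [ 561.4 -142.   125.9] F [ 1.7 -1.7  4.9] M [-0.69 -0.77 -0.15] w49.3 ff35.0 j6 1.01
1.90 t27.7 [ 561.5 -141.9  124.3] F [ 2.  -1.5  6. ] M [-0.53 -0.86 -0.23] w49.4 ff35.0 j6 0.51
2.40 t28.2 [ 561.6 -141.9  122.7] F [ 2.8 -2.1  4.4] M [-0.36 -1.19 -0.14] w49.4 ff35.0 j6 0.01
2.90 t28.8 [ 561.7 -141.9  121.1] F [ 3.8 -1.3  4.9] M [-0.37 -1.51 -0.13] w49.0 ff35.0 j6 -0.50
4.70 t33.3 [ 562.  -142.4  117.4] F [ 0.8 -0.6 19.5] M [-0.29 -0.16  0.22] w49.6 ff35.0 j6 -2.29
4.80 t33.5 [ 562.  -142.4  117.1] F [-0.7 -1.1 20.1] M [-0.32 -0.05 -0.03] w49.5 ff35.0 j6 -2.40
4.90 t33.8 [ 562.1 -142.5  116.9] F [ 0.4 -1.3 18.7] M [-0.58 -0.06  0.1 ] w49.6 ff35.0 j6 -2.50
5.00 t34.0 [ 562.  -142.5  116.6] F [-0.5 -1.5 20.4] M [-0.57  0.05  0.05] w49.3 ff35.0 j6 -2.60
5.10 t34.3 [ 562.  -142.6  116.3] F [-0.1 -2.1 21.5] M [-0.81  0.08 -0.04] w49.2 ff35.0 j6 -2.70
stop 5.10 t34.3 [ 562.  -142.6  116.3] F [-0.1 -2.1 21.5] M [-0.81  0.08 -0.04] w49.2 ff35.0 j6 -2.70
```

Run:
```python
from h import *
bot.move_gripper(78,35); st("rel")
bot.line_to((*AX,195),200)
bot.move_ptp((581,-57,195),ori(np.radians(166.5))); s,im=wcam("pics/w7.png"); st()
cv2.imwrite("pics/w7c.png",cv2.resize(im[0:200,200:440],None,fx=3,fy=3)[:,:,::-1])
```

```text
rel t35.0 [ 560.9 -142.   113.6] F [ 0.9  0.5 -0.6] M [-0.07 -0.16 -0.02] w78.0 ff0.0 j6 -2.70
t37.5 [580.9 -57.1 194.8] F [-0.5  0.1  0.6] M [ 0.1  -0.05 -0.05] w78.2 ff0.0 j6 -0.47
```

View pics/w7c.png

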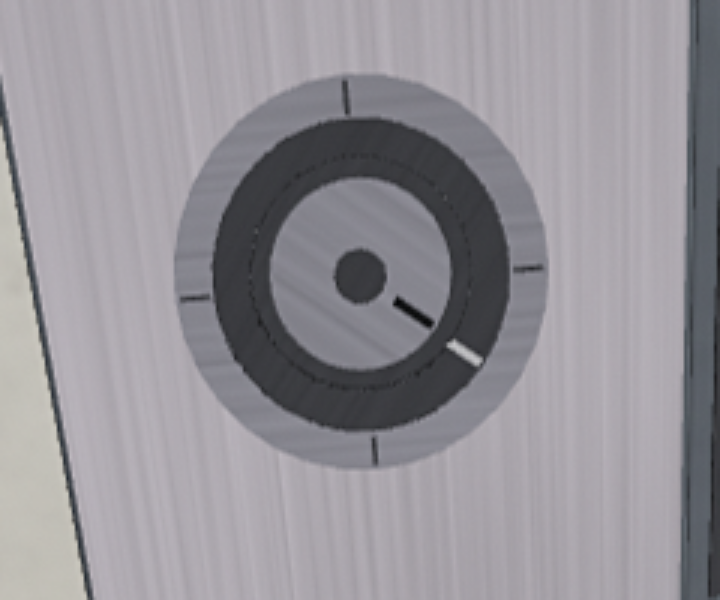

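The index turned from 162° (w4) to about −33°, which is 195° or 3.40 rad clockwise. After that the fingers slipped, so the cap is probably bottomed. I'll regrip and do a torque test against the stop.

Run:
```python
from h import *
bot.move_joints(J(195,0.3)); bot.line_to((*AX,117),150)
bot.move_gripper(30,45); st("grip")
for k in range(1,6):
    bot.move_joints(J(117,.3-.1*k)); st(k)
```

```text
grip t39.5 [ 561.5 -141.9  117.4] F [1.  0.6 3.7] M [ 0.55 -0.19 -0.  ] w49.1 ff45.0 j6 0.30
1 t39.8 [ 561.6 -142.2  117.6] F [ 1.3 -0.6  3.7] M [-0.12 -0.39  0.37] w49.0 ff45.0 j6 0.20
2 t40.0 [ 561.6 -142.   117.7] F [0.4 0.  6. ] M [ 0.36 -0.11  0.41] w49.3 ff45.0 j6 0.10
3 t40.3 [ 561.6 -142.2  117.8] F [1.1 0.1 5.5] M [-0.04 -0.18  0.49] w49.0 ff45.0 j6 0.00
4 t40.5 [ 561.6 -142.2  117.8] F [ 1.5 -0.7  6.5] M [ 0.03 -0.11  0.16] w49.2 ff45.0 j6 -0.10
5 t40.8 [ 561.6 -142.1  117.9] F [-0.2  0.3  7.1] M [0.36 0.07 0.41] w49.2 ff45.0 j6 -0.20
```

There is a steady resisting moment of about +0.4 N m, well above the 0.12 drag, so the cap is on its stop. Now I'll back off a quarter turn while following it up, then check from the same view.

Run:
```python
from h import *
for k in range(1,5):
    a=1.6*k/4
    bot.move_joints(J(117.5+3.183*a,-.2+a)); st(k)
bot.move_gripper(78,45)
bot.line_to((*AX,195),200)
bot.move_ptp((581,-57,195),ori(np.radians(166.5))); s,im=wcam("pics/w8.png"); st()
cv2.imwrite("pics/w8c.png",cv2.resize(im[0:200,200:440],None,fx=3,fy=3)[:,:,::-1])
```

```text
1 t41.2 [ 561.6 -142.1  119.2] F [ 1.4 -0.8  4. ] M [ 0.04 -0.71  0.09] w49.2 ff45.0 j6 0.20
2 t41.7 [ 561.5 -142.1  120.4] F [1.9 0.1 3.9] M [-0.15 -0.92  0.07] w49.2 ff45.0 j6 0.59
3 t42.2 [ 561.6 -142.1  121.7] F [ 1.9 -0.3  4.8] M [-0.22 -0.93  0.07] w49.1 ff45.0 j6 0.99
4 t42.6 [ 561.6 -142.1  123. ] F [ 1.9 -0.4  4.4] M [-0.28 -0.93  0.15] w49.1 ff45.0 j6 1.39
t45.6 [580.9 -57.2 194.7] F [ 0.1 -0.2 -0.5] M [ 0.04 -0.   -0.04] w77.6 ff0.0 j6 -0.47
```

View pics/w8c.png

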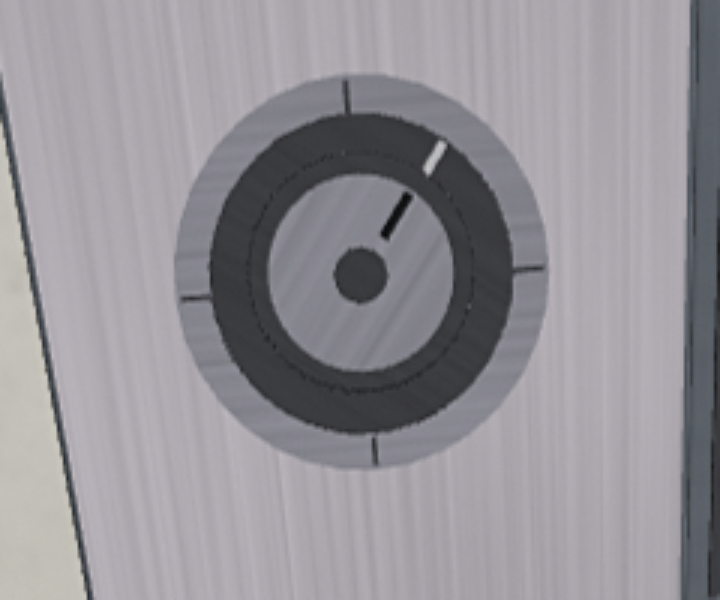

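The index is now at about 59°, 92° back from the bottomed position at −33°. The torque test did not move the cap further, so that was the stop. I'll regrip and hand in.

Run:
```python
from h import *
bot.move_joints(J(195,0.3)); bot.line_to((*AX,122.5),150)
bot.move_gripper(30,35); bot.pause(.5); st("grip")
print(bot.close_job())
```

```text
grip t48.0 [ 561.5 -142.   122.9] F [1.3 1.9 5. ] M [ 0.93 -0.34 -0.04] w49.6 ff35.0 j6 0.30
the job is handed in; nothing more can be done
None
```

I handed the job in at about 48 s of the 72 s limit, with no verdict returned: both chunks are in the can, and the cap was bottomed, backed off about 92°, and is held still in a 35 N grip.

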